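Put the bottle stopper away and click the slide-lid case shut

ROBOT

A 6-joint arm with a two-finger parallel gripper is mounted at the origin on a cart in front of the work surface, level with it; the furniture and walls round the work are solid. World frame = base frame: x ahead of the robot, y to its left, z up, the work surface at z = 0. Lengths are in m, angles in rad, forces in N, time in s.
With the tool pointing down it reaches from about 0.35 to 0.975 m from the base axis. Payload 7.1 kg.
Tool frame: the origin (TCP) lies midway between the tips of the shut fingers; the grasp point (between the pads) lies 19 mm behind it; z points along the fingers, y is the line along which they close (so a half turn about z gives the same grasp; the last joint's range is limited). The gripper opens to 88 mm and grips with 3 to 60 N. Pads are 20 mm wide; open, the fingers measure 115 mm over their backs; the gripper's body (75 mm by 178 mm) begins 61 mm behind the grasp point.
Start: joints at [-1.186, 0.423, 1.63, -0, 1.089, -0.019], TCP at [0.246, -0.575, 0.223] pointing down, gripper open.
Joint ranges: [-3, 3], [-0.9, 2.11], [0.09, 2.58], [-1.31, 4.45], [0.11, 2.69], [-2.54, 2.54]. Speed limits (rad/s): [2.39, 2.39, 3.01, 3.14, 3.14, 3.14].

INTERFACE

Orientations are given as a unit quaternion [w, x, y, z].
In Python, from station import move_pose, movel, movej, command_gripper, wait, inverse_kinematics, read_camera, camera_info, MotionError, job_done, get_time, get_joint_pos, get_qvel, get_effort, get_tcp_pos, get_ee_rot, get_ft_force, get_ft_torque, get_grip_width, get_finger_force gives the robot as it stands. Calls block until the motion is done:
- move_pose(position, orientation): joint-space move of the TCP to a pose.
- movel(position, frame=None, v=0.15, until_force=None): straight line of the TCP; frame=None keeps the orientation; v is the mean speed in m/s. With until_force (N) it stops when the force on the tool has changed by that much, and returns True; else False.
- movej(angles): joint-space move.
- command_gripper(opening): opening from 0.0 (shut) to 1.0 (fully open); the grip force is fixed at half the most; returns when the fingers have stopped.
- wait(seconds).
- inverse_kinematics(position, orientation): joint angles nearest the present ones, or None.
- read_camera(name): name is "side" or "top"; returns the picture (480x640x3 uint8, red, green, blue); there is no depth.
- camera_info(name): a dict with "intrinsics" (3x3 intrinsics, pixels), "T" (4x4, takes a point from camera to world coordinates). Camera axes: x right, y up, looking along -z (the intrinsics and any distortion apply to the point x, -y, -z); pixel columns grow to the right and rows downward; lengths in m; the calibration is good to about 2 mm. A picture is of the moment at which its call begins. camera_info takes no time and is no camera call.
A pose or a line that the arm cannot do raises MotionError and nothing moves.
- job_done(): hands the job in; it is judged then, once.
Readings, each from a call of its own:
- get_time(): time.
- get_joint_pos(): joint angles.
- get_qvel(): joint speeds.
- get_effort(): joint torques, N m.
- get_tcp_pos(): TCP position.
- get_ee_rot(): TCP orientation.
- get_ft_force(): force on the tool from outside, world axes, zero at the start.
- get_ft_torque(): the same for the moment, N m.
- get_grip_width(): opening from 0.0 (shut) to 1.0 (fully open).
- get_finger_force(): force on a finger pad.
Only numpy, scipy, OpenCV 4.12 (cv2) and the standard library are available. Lean on these libraries where they do the work, as an engineer would, in place of code of your own. Each camera call takes 0.05 s, during which the arm holds its last target. There are 200 camera calls.

TASK

Put the bottle stopper that stands on the worktop into the open bay of the wooden slide-lid case, then slide the case's lid along its rails over the bay until its springy tab clicks past the catch. Push gently: stop as soon as the tab has clicked home, do not force the lid against the end stop, and leave the other things on the worktop as they are.

Things in the scene. Friction and masses are not known exactly. Their poses are not given: they have to be found in the camera images.
- case: dark wooden case fixed to the worktop, 116 mm wide, 78 mm high. Origin: underside, on the centre line; +x = the way the lid closes (about the robot's left), z up. In its x (mm): tray -164 to 12 (the open lid stands over it), stopper bay 18 to 100, solid deck 100 to 188, outside ends -172 and 188. Rails under the lid's long edges at z = 68; lips over them, top z = 78, reach in to y = +-48
- bay (a point): centre of the stopper bay's floor: case x = 59 mm, y = 0, z = 6 mm. The bay is 82 mm long and 92 mm wide inside, 62 mm deep below the rails
- deck (a point): centre of the deck's top (case x = 144, z = 60 mm). On it a steel catch plate 30 mm wide, along +x: ramp 13 mm long rising 6.5 mm, level land 30 mm long at case z = 67.5, drop edge, notch 7 mm, rigid end stop up to z = 76. Where the plate is screwed down differs and is not measured: drop edge anywhere from case x = 143 to 171 mm, notch and stop shift with it
- lid: loose lid of lighter wood in the case's rails: plate 126 (x) by 105 (y) by 5 mm, 0.13 to 0.22 kg, play 1.5 mm each side and in height. Origin: centre of the plate's underside; x as the case. Starts with its origin at case x = -98 to -73 mm (then the tab reaches over the bay to at most x = 22). Home, with the tab down behind the drop edge, it is at case x = 53 to 56 mm (edge at 143) up to 81 to 84 mm (edge at 171)
- lid_bar (a point): middle of the finger bar on the lid's middle, 13 mm above the plate's underside: 12 mm thick along the slide, 44 mm long across it, top 22 mm above the plate's underside (17 mm above the plate)
- tab (a joint): bend of the steel spring tab (24 mm wide) at the lid's front edge, rad: 0 straight, + up. About 0.1 to 0.2 on the ramp's upper part and land; 0 before the ramp and after the click. Sliding takes about 1 to 2 N, the ramp up to about 7 to 11 N, the land about 3 to 5 N; after the click the load falls and about 2 mm on the nib meets the rigid stop. Over 20 N between lid and case damages the catch
- tab_tip (a point): underside of the nib that points down at the end of the lid's spring tab, 92 mm ahead of the lid's origin, 6.5 mm below the plate's underside when straight
- stopper: bottle stopper standing on its round metal head, 33 mm across and 55 mm high, 0.07 kg. Origin: centre of its underside. The head fills the lower 30 mm; above it the black ribbed cone, 20 mm across, from 30 to 55 mm, is the part to pinch
- jigger: copper double jigger standing by, 43 mm across, 84 mm high, origin under its centre; leave it
- spice_jar: glass spice jar standing by, 47 mm across, 98 mm high, origin under its centre; leave it
- bitters: small bitters bottle standing by, 43 mm across, 142 mm high, origin under its centre; leave it
- coaster: round brown coaster lying by, 96 mm across, 5 mm thick, origin under its centre; leave it
Not all that is in view belongs to the job. Several things have the shape of the lid; the one meant has the colours described above. Of the things that look like the stopper, take the one that is farthest to the robot's left at the start.

How it is judged:
On the way, in this order (a step that is already met when the one before it is completed fails the run):
1. the stopper is let go and rests inside the bay (x of stopper in the frame of case between 0.018 and 0.1 m and y of stopper in the frame of case between -0.046 and 0.046 m and z of stopper in the frame of case between 0 and 0.045 m and linear speed of stopper below 0.05 m/s and contact force between the fingers and stopper below 0.2 N), for 0.2 s.
2. the lid is home over the bay with its tab clicked down behind the catch (x of lid in the frame of case between 0.051 and 0.09 m and z of lid in the frame of case between 0.064 and 0.072 m and value of joint tab below 0.06 rad), for 0.2 s.
At the end, for the whole second after the job is handed in: The stopper rests released in the bay, origin within the bay walls and less than 45 mm above the case underside; the lid rests on its rails, origin 51 to 90 mm ahead of the case origin and 64 to 72 mm up, the tab straight again (below 0.06 rad) behind the drop edge (all of step 1 and all of step 2 and linear speed of lid below 0.02 m/s); the robot touches nothing.
It fails at once if the lid is forced: more than 20 N between lid and case (contact force between lid and case above 20 N).
It fails at once if the jigger is moved more than 30 mm (distance of jigger from where it was at the start of the episode above 0.03 m).
It fails at once if the spice jar is moved more than 30 mm (distance of spice_jar from where it was at the start of the episode above 0.03 m).
It fails at once if the bitters bottle is moved more than 30 mm (distance of bitters from where it was at the start of the episode above 0.03 m).
It fails at once if the coaster is moved more than 30 mm (distance of coaster from where it was at the start of the episode above 0.03 m).
It also fails if it takes over 72 s, if anything falls off the work surface, if the arm or the gripper's body presses on something with over 40 N, if the wrist force passes 120 N, or if a joint passes its speed limit or range.

## Working session

There is one attempt and no reset: what is moved stays moved. The work goes in short steps, each a Python script; the robot and the scene stay as the last script left them, time stands still between calls to the robot, and variables do not carry over. Pictures are saved under pics/ and viewed, at most 10 in all, crops included, and the job is handed in when it is done.

```bash
mkdir -p pics; ls
python3 - <<'E'
from station import *
import cv2,numpy as np
np.set_printoptions(precision=4,suppress=True)
for n in("top","side"):
    im=read_camera(n); cv2.imwrite(f"pics/{n}0.png",im[:,:,::-1]); i=camera_info(n); print(n,i)
print(get_time())
E
```

```text
pics
top {'intrinsics': array([[453.9503,   0.    , 317.5595],
       [  0.    , 453.9503, 240.4714],
       [  0.    ,   0.    ,   1.    ]]), 'T': array([[-0.0202,  0.9955, -0.0928,  0.4514],
       [-0.9997, -0.0191,  0.0132, -0.0984],
       [ 0.0114,  0.093 ,  0.9956,  1.2317],
       [ 0.    ,  0.    ,  0.    ,  1.    ]])}
side {'intrinsics': array([[546.0414,   0.    , 323.0672],
       [  0.    , 546.0414, 240.2675],
       [  0.    ,   0.    ,   1.    ]]), 'T': array([[ 1.    ,  0.0008,  0.0084,  0.5538],
       [ 0.0073,  0.4143, -0.9101, -1.2688],
       [-0.0042,  0.9102,  0.4142,  0.6273],
       [ 0.    ,  0.    ,  0.    ,  1.    ]])}
0.1
```

View pics/top0.png

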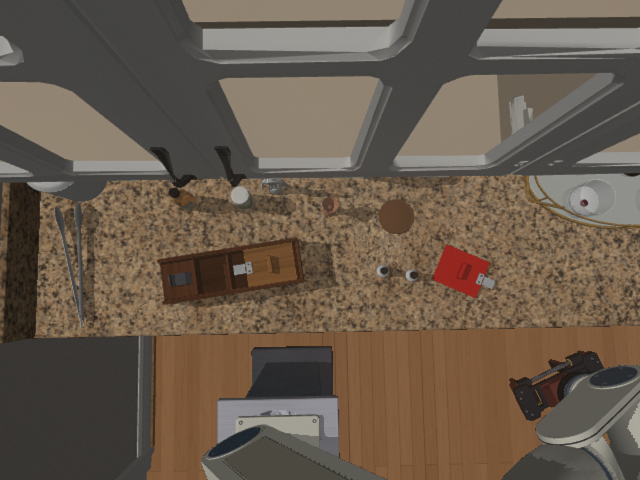

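View pics/side0.png

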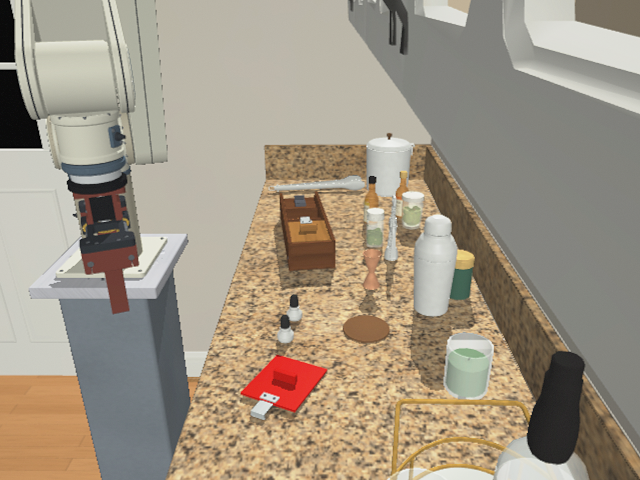

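The top view shows two stopper lookalikes at (383,271) and (412,275), which are (294,305) and (285,327) in the side view. I take (383,271) because it is farther to the robot's left. The lid is the light wood one at about (265,267) in the case, and the red one at (462,271) is a decoy. Next is a close crop of both.

Run:
```python
import cv2,numpy as np
t=cv2.imread("pics/top0.png");s=cv2.imread("pics/side0.png")
a=cv2.resize(t[232:312,152:312],None,fx=5,fy=5,interpolation=cv2.INTER_CUBIC)
b=cv2.resize(t[255:290,365:425],(400,233),interpolation=cv2.INTER_CUBIC)[:200]
c=cv2.resize(s[285:350,255:320],(200,200),interpolation=cv2.INTER_CUBIC)
d=cv2.resize(s[190:275,270:355],(200,200),interpolation=cv2.INTER_CUBIC)
cv2.imwrite("pics/crop1.png",np.vstack([a,np.hstack([b,c,d])]))
```

```text
(no output)
```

View pics/crop1.png

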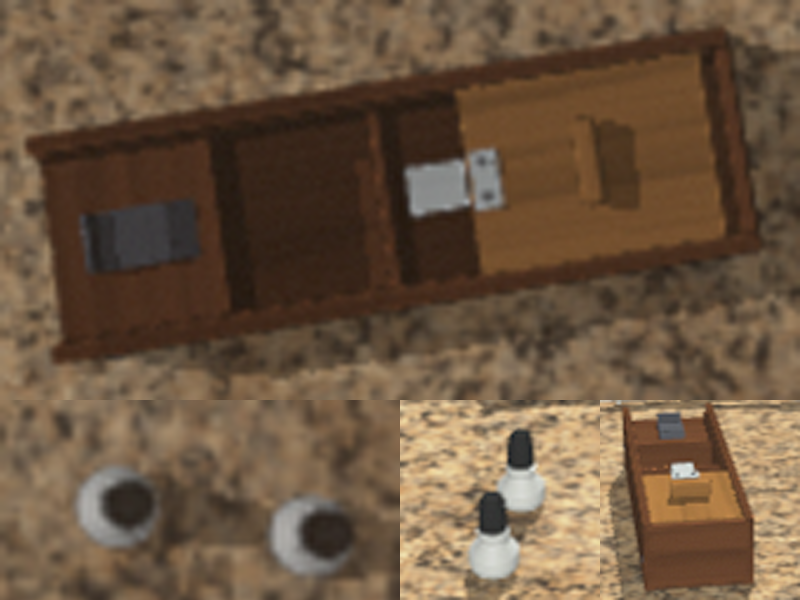

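The crop shows the chosen stopper (white head, black cone) with its cone top at top px (384.2,270.5) and side px (294,296.5). The lighter strip of the lid bar is at top px (269.4,264.2), and the catch plate spans crop columns 85 to 197. The tab is still short of the bay.

```bash
cat > h.py <<'E'
from station import *
import numpy as np
from scipy.optimize import least_squares
from scipy.spatial.transform import Rotation as R
CAM={n:camera_info(n) for n in("top","side")}
def proj(n,P):
    c=CAM[n];T=c["T"];q=(np.asarray(P)-T[:3,3])@T[:3,:3];q=q*[1,-1,-1];u=q@c["intrinsics"].T
    return u[...,:2]/u[...,2:]
def atz(n,uv,z):
    c=CAM[n];T=c["T"];d=np.linalg.solve(c["intrinsics"],[*uv,1])*[1,-1,-1];d=T[:3,:3]@d
    return T[:3,3]+d*(z-T[2,3])/d[2]
def tri(a,b):
    r=least_squares(lambda p:np.r_[proj("top",p)-a,proj("side",p)-b],[.5,0,.05]);return r.x,r.fun
def w(p,L):  # case pose p=(x,y,yaw) local->world
    L=np.atleast_2d(L);c,s=np.cos(p[2]),np.sin(p[2])
    return np.c_[p[0]+c*L[:,0]-s*L[:,1],p[1]+s*L[:,0]+c*L[:,1],L[:,2]]
def loc(p,P):
    c,s=np.cos(p[2]),np.sin(p[2]);d=P-np.array([p[0],p[1],0]);return np.array([c*d[0]+s*d[1],-s*d[0]+c*d[1],d[2]])
def quat(yaw_y): # tool z down, tool y along world angle yaw_y
    y=np.array([np.cos(yaw_y),np.sin(yaw_y),0]);z=np.array([0,0,-1.]);x=np.cross(y,z)
    q=R.from_matrix(np.c_[x,y,z]).as_quat();return q[[3,0,1,2]]
E
python3 - <<'E'
from h import *
np.set_printoptions(precision=4,suppress=True)
cr=lambda x,y:np.array([152+x/5,232+y/5])-.4
L=np.array([[.188,-.058,.078],[-.172,-.058,.078],[-.172,.058,.078],[.188,.058,.078]])
uv=np.array([cr(28,140),cr(722,32),cr(758,240),cr(58,358)])
Ls=np.array([[-.172,.058,0],[-.172,-.058,0]]);us=np.array([[289.1,268.6],[333.7,265.6]])
f=lambda p:np.r_[(proj("top",w(p,L))-uv).ravel(),(proj("side",w(p,Ls))-us).ravel()]
r=least_squares(f,[.5,.1,1.6]);p=r.x;print("case",p,r.fun)
for n,z,q in[("bartop",.09,(587,160)),("stopend",.076,(85,243)),("rampstart",.0605,(197,230)),("platefront",.073,(465,182)),("plateback",.073,(712,148)),("tabtip end",.066,(406,190)),("baywall R",.068,(388,200)),("deckedge",.06,(218,220))]:
    print(n,loc(p,atz("top",cr(*q),z))*1000)
print("bar tri",(b:=tri(cr(587,160),[308.2,224])),loc(p,b[0])*1000)
print("stopper",tri([384.2,270.5],[294,296.5]),"headz.02",atz("top",[382.2,270.8],.02))
print(get_ee_rot(),R.from_quat(np.r_[get_ee_rot()[1:],get_ee_rot()[0]]).as_matrix()[:,1])
E
```

```text
case [0.4894 0.1028 1.7138] [-1.486  -0.7289  0.1268 -1.9466  0.1821  1.4536 -1.4565  1.2539 -0.8734
  2.7936  1.0113  2.6831]
bartop [-94.031    0.9663  90.    ]
stopend [163.6638   0.537   76.    ]
rampstart [111.1199   2.367   60.5   ]
platefront [-29.6386   1.0044  73.    ]
plateback [-156.3497    4.27     73.    ]
tabtip end [ 1.6948 -0.2333 66.    ]
baywall R [11.1505  3.4369 68.    ]
deckedge [99.9475 -0.9842 60.    ]
bar tri (array([0.5031, 0.0096, 0.0907]), array([-0.0419, -0.5184, -0.5249,  0.0381])) [-94.1891  -0.2947  90.7222]
stopper (array([ 0.4822, -0.2855,  0.0514]), array([-0.0969, -0.9581, -0.7693,  0.0356])) headz.02 [ 0.4798 -0.2853  0.02  ]
[-0.0007  0.9797  0.2005 -0.0001] [ 0.3929 -0.9196 -0.0014]
```

```bash
cat >> h.py <<'E'
CASE=np.array([0.4894,0.1028,1.7138])
Q=quat(CASE[2]-np.pi/2)
E
python3 - <<'E'
from h import *
np.set_printoptions(precision=4,suppress=True)
import cv2
x,y=.481,-.2855
move_pose([x,y,.15],Q); command_gripper(.6)
f0=get_ft_force()
movel([x,y,.034],v=.12); print("df",get_ft_force()-f0)
command_gripper(0.0); print(get_grip_width(),get_finger_force())
movel([x,y,.16],v=.2)
print(get_grip_width(),get_finger_force(),get_time(),get_tcp_pos(),get_joint_pos())
a=read_camera("side")[:,:,::-1];b=read_camera("top")[:,:,::-1]
cv2.imwrite("pics/g1.png",np.hstack([cv2.resize(a[150:350,200:400],(400,400)),cv2.resize(b[180:320,320:460],(400,400))]))
E
```

```text
df [-0.243  -0.72    0.9849]
0.2028012522249402 30.007604081984027
0.1967463261558477 29.94569144615525 4.7833 [ 0.4803 -0.2851  0.1591] [-0.557   0.4107  1.8243 -0.      0.9081 -0.6999]
```

View pics/g1.png

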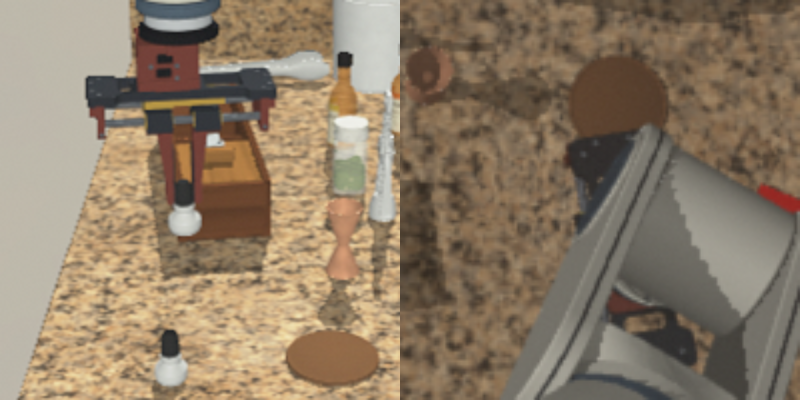

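The side view shows the stopper held upright in the fingers at (185,205), with the lookalike still standing at (170,365). Now I carry it to the bay.

Run:
```python
from h import *
np.set_printoptions(precision=4,suppress=True)
import cv2
b=w(CASE,[.059,0,0])[0]; print(b)
move_pose([b[0],b[1],.18],Q)
print(get_finger_force())
movel([b[0],b[1],.055],v=.12)
print(movel([b[0],b[1],.038],v=.03,until_force=3),get_tcp_pos())
command_gripper(.45); print(get_grip_width(),get_finger_force())
movel([b[0],b[1],.17],v=.15)
h=w(CASE,[-.17,0,0])[0]; move_pose([h[0],h[1],.2],Q); command_gripper(0)
print(get_time())
a=read_camera("side")[:,:,::-1];t=read_camera("top")[:,:,::-1]
cv2.imwrite("pics/g2.png",np.hstack([cv2.resize(a[170:290,250:370],(400,400)),cv2.resize(t[220:320,150:320],(400,400))]))
```

```text
[0.481  0.1612 0.    ]
29.945935618006843
True [0.4813 0.1613 0.04  ]
0.4499499507784892 0.0
11.4583
```

View pics/g2.png

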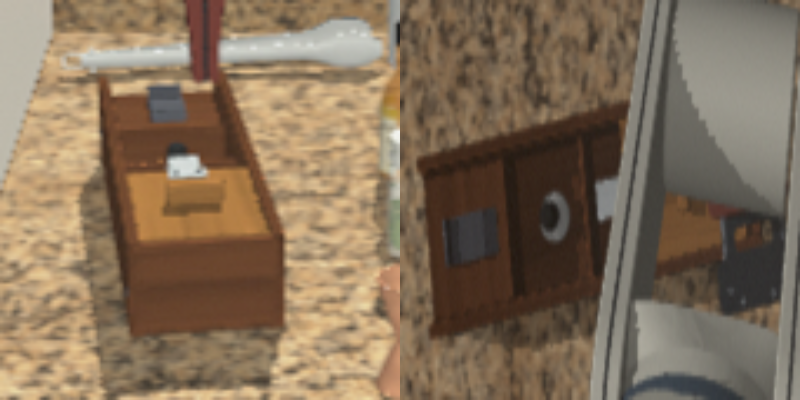

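The stopper stands free in the middle of the bay (right panel at (553,217)), and the lid has not moved. Next I push the lid from behind the bar with the shut fingers.

Run:
```python
from h import *
np.set_printoptions(precision=3,suppress=True)
Z=.080; ax=w(CASE,[1,0,0])[0]-w(CASE,[0,0,0])[0]
P=lambda x,z=Z:w(CASE,[x,0,z])[0]
movel(P(-.128,.15),v=.15); movel(P(-.128,.1),v=.12)
wait(.1); f0=get_ft_force()
print("down",movel(P(-.128),v=.04,until_force=4),get_tcp_pos(),get_ft_force()-f0)
F=lambda:-(get_ft_force()-f0)@ax
print("contact",movel(P(-.095),v=.025,until_force=1.2),loc(CASE,get_tcp_pos())*1000,F())
x=loc(CASE,get_tcp_pos())[0]
for k in range(8):
    x+=.01; s=movel(P(x),v=.05,until_force=9); print(s,loc(CASE,get_tcp_pos())[:2]*1000,F(),(get_ft_force()-f0)[2])
    if s: break
print(get_time())
```

```text
down False [ 0.508 -0.024  0.08 ] [-0.42 -0.93 -0.67]
contact True [-98.853   0.249  79.758] 1.4433841497048074
False [-88.435   0.074] 0.3634832346313387 -1.0679343494594506
False [-78.469   0.055] 1.2597405432811462 -1.0858468658568015
False [-68.497   0.02 ] 1.6451265163376168 -0.6450552097055462
False [-58.486   0.019] 0.9046885536750807 -0.9657288986344844
False [-48.491   0.048] 1.314978386262457 -1.2044484694954694
False [-38.486   0.029] 0.9414395097504241 -1.364546052280038
False [-28.472   0.014] 1.6341653006230943 -0.6296436094435878
False [-18.499   0.033] 0.35675306522665584 -0.6280814380748054
17.3167
```

Run:
```python
from h import *
import cv2
a=read_camera("side")[:,:,::-1];t=read_camera("top")[:,:,::-1]
cv2.imwrite("pics/g3.png",np.hstack([cv2.resize(a[170:290,250:370],(400,400)),cv2.resize(t[230:310,150:310],(400,200)).repeat(2,0)]))
```

```text
(no output)
```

View pics/g3.png

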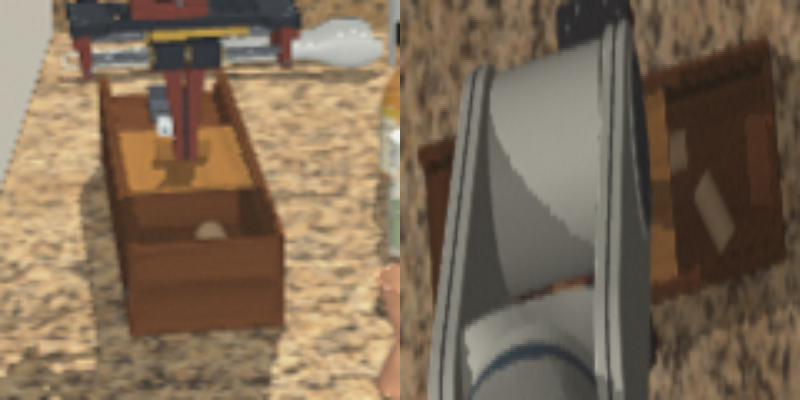

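Run:
```python
from h import *
np.set_printoptions(precision=2,suppress=True)
print("lid x est",loc(CASE,atz("top",[259.2,268],.073))[0]*1000+63)
Z=.080; ax=w(CASE,[1,0,0])[0]-w(CASE,[0,0,0])[0]
P=lambda x,z=Z:w(CASE,[x,0,z])[0]
f0=get_ft_force()+0.9*ax   # assume ~0.9 N sliding load now
def F():
    v=[]
    for _ in range(3): wait(.015); v.append(-(get_ft_force()-f0)@ax)
    return np.mean(v)
x=loc(CASE,get_tcp_pos())[0]; xp=None; pk=0; log=[]
while True:
    st=.002 if xp is None or x-xp<.018 else .0007
    if xp is None and pk>3.5: st=.001
    x+=st; s=movel(P(x),v=.025,until_force=7); f=F(); log.append((x*1000,f))
    if f>pk: pk=f
    if xp is None and pk>5.5 and f<pk-2: xp=x
    if s or f>13: print("STOP force"); break
    if xp and x-xp>.02 and f<2.0: print("click?"); break
    if x>.075 or get_time()>50: print("limit"); break
print(*["%.1f:%.1f"%l for l in log]); print(pk,xp,get_time(),loc(CASE,get_tcp_pos())*1000)
```

```text
lid x est -3.2543680981688254
click?
-16.8:1.3 -14.8:1.4 -12.8:1.1 -10.8:1.4 -8.8:1.7 -6.8:1.6 -4.8:1.7 -2.8:1.7 -0.8:1.4 1.2:1.3 3.2:1.0 5.2:2.5 7.2:4.4 8.2:6.1 9.2:6.5 10.2:6.9 11.2:6.9 12.2:8.0 13.2:5.8 15.2:2.8 17.2:1.8 19.2:1.9 21.2:2.6 23.2:3.0 25.2:3.0 27.2:3.1 29.2:2.9 31.2:2.5 31.9:3.8 32.6:3.9 33.3:4.5 34.0:4.5 34.7:3.6 35.4:4.1 36.1:3.6 36.8:4.0 37.5:4.3 38.2:4.2 38.9:4.1 39.6:4.1 40.3:4.3 41.0:4.0 41.7:3.8 42.4:4.2 43.1:4.3 43.8:3.2 44.5:2.4 45.2:1.8
7.9916155427388444 0.013237371617733432 31.8167 [45.39 -0.05 80.02]
```

Run:
```python
from h import *
import cv2
ax=w(CASE,[1,0,0])[0]-w(CASE,[0,0,0])[0]
P=lambda x,z=.08:w(CASE,[x,0,z])[0]
g=lambda:np.mean([(wait(.015),-get_ft_force()@ax)[1] for _ in range(4)])
x=loc(CASE,get_tcp_pos())[0]; b=g()
for k in range(2):
    x+=.0005; s=movel(P(x),v=.02,until_force=3); d=g()-b; print(s,x,d)
    if s or d>1.5: break
movel(P(x-.015),v=.05); print("free",g()-b)
movel(P(x-.015,.15)); p=P(-.3,.25); move_pose(p,Q)
print(get_time())
a=read_camera("side")[:,:,::-1];t=read_camera("top")[:,:,::-1]
cv2.imwrite("pics/g4.png",np.vstack([cv2.resize(t[240:310,150:310],(800,350),interpolation=cv2.INTER_CUBIC),cv2.resize(a[180:230,265:345],(400,250),interpolation=cv2.INTER_CUBIC).repeat(2,1)]))
```

```text
False 0.04589458068314936 -0.19026642675280178
False 0.04639458068314936 -0.22146129676595885
free -0.4381499611204164
34.95
```

View pics/g4.png

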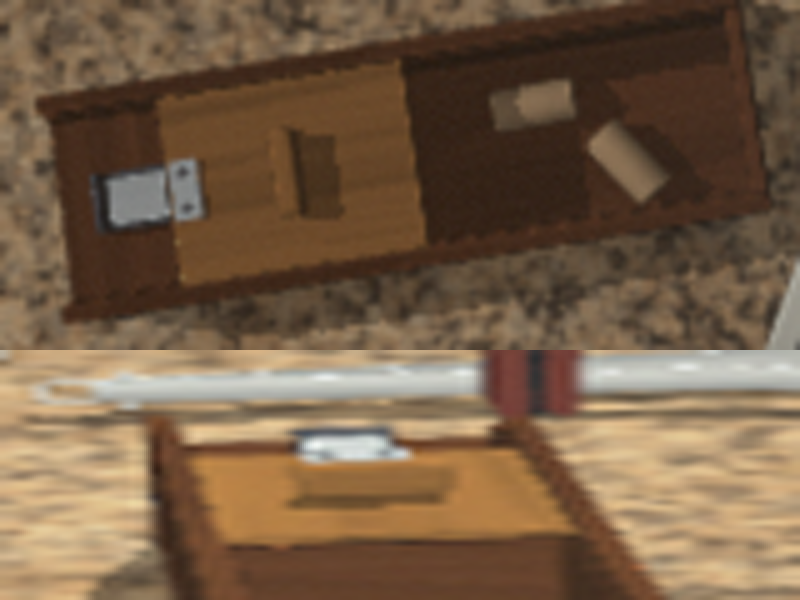

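The lid now covers the bay, and its tab lies on the catch plate close to the stop (top panel at (108,200)). The load fell from about 4.2 N to 1.5 N, 31 mm past the ramp top. I confirm with a very gentle touch: the load should stay low until the stop is felt.

Run:
```python
from h import *
np.set_printoptions(precision=2,suppress=True)
for q in[(184,278),(232.6,270)]: print("lid edge",loc(CASE,atz("top",np.array(q)-.4,.073))*1000)
ax=w(CASE,[1,0,0])[0]-w(CASE,[0,0,0])[0]
P=lambda x,z=.08:w(CASE,[x,0,z])[0]
move_pose(P(.031,.15),Q); movel(P(.031,.08),v=.1); movel(P(.041),v=.05)
g=lambda:np.mean([(wait(.015),-get_ft_force()@ax)[1] for _ in range(5)])
b=g();x=.0450; print("t",get_time())
for k in range(10):
    s=movel(P(x),v=.02,until_force=3); d=g()-b; print("%.1f %.2f"%(x*1000,d),s)
    if s or d>2.6 and x>.0464 or d>4: break
    x+=.0005
print(get_time())
```

```text
lid edge [126.32   0.01  73.  ]
lid edge [ 2.02 -0.08 73.  ]
t 37.6333
45.0 0.28 False
45.5 0.19 False
46.0 0.22 False
46.5 -0.08 False
47.0 0.14 False
47.5 0.19 False
48.0 0.90 False
48.5 0.66 False
49.0 0.60 False
49.5 0.40 False
41.0667
```

Contact only resumed at 48 mm, so the lid had jumped ahead at the click. It now slides at under 1 N, well below the 3–5 N of the land, so the tab is home. I retreat and hand in.

Run:
```python
from h import *
P=lambda x,z=.08:w(CASE,[x,0,z])[0]
movel(P(.037),v=.05); movel(P(.037,.18)); wait(.3)
print(get_time(),job_done())
```

```text
the job is handed in; nothing more can be done
42.5833 None
```

I put the stopper in the bay, slid the lid home and handed the job in at 42.6 s, with push loads peaking at about 8 N; the click was inferred from the push load, not seen on camera, and no verdict came back.

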